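Find and open the loose damper plate

TASK

Two of the three identical damper plates on top of the grey fume extraction box are latched shut and one is loose: press the plates gently near an end, one after another, to find the one that rocks, then push that end down into the box until the plate stands steeply open, at least 50 degrees from level, and take the hand away. Do not force the latched plates, which must stay shut, and do not pick up or shift any of the loose things near the box; nothing needs to be grasped.

Things in the scene. Friction and masses are not known exactly. Their poses are not given: they have to be found in the camera images.
- extractor_box: Grey steel fume extraction box fixed to the table, 138 (x) x 252 (y) x 100 mm high. Origin on the table under the middle plate; x to its back, y to its left along the row, z up. Openings 110 (x) x 72 mm, pitch 76 mm, rim 14 mm; clear inside down to z = 16 mm under the loose plate. A fixed black welding helmet stands at the robot's left, centred near x 0.14, y 0.39: keep shoulder and elbow off it.
- plate_1_mid (a point): Middle of the upper face of the left (box y = +76 mm) damper plate, 99 mm above the table, just over its pivot. Bare steel plate 100 mm long (box x) by 70 mm wide (box y) and 4 mm thick, pivoted across its middle like a see-saw; all three are alike.
- plate_1 (a joint): Tilt of the left (box y = +76 mm) plate, rad: 0 level and shut, + front end (nearest the robot) down, - back end down; stops at +-1.25. Only one of the three, not always the same, is loose: it rocks either way on a stiff pivot (0.1 N m, about 3 N at 35 mm from it) and stays where left. Latched plates give about 0.03 rad (2 mm at the ends), then stop hard.
- plate_2_mid (a point): Middle of the upper face of the middle (box y = 0) damper plate, 99 mm above the table, just over its pivot. Bare steel plate 100 mm long (box x) by 70 mm wide (box y) and 4 mm thick, pivoted across its middle like a see-saw; all three are alike.
- plate_2 (a joint): Tilt of the middle (box y = 0) plate, rad: 0 level and shut, + front end (nearest the robot) down, - back end down; stops at +-1.25. Only one of the three, not always the same, is loose: it rocks either way on a stiff pivot (0.1 N m, about 3 N at 35 mm from it) and stays where left. Latched plates give about 0.03 rad (2 mm at the ends), then stop hard.
- plate_3_mid (a point): Middle of the upper face of the right (box y = -76 mm) damper plate, 99 mm above the table, just over its pivot. Bare steel plate 100 mm long (box x) by 70 mm wide (box y) and 4 mm thick, pivoted across its middle like a see-saw; all three are alike.
- plate_3 (a joint): Tilt of the right (box y = -76 mm) plate, rad: 0 level and shut, + front end (nearest the robot) down, - back end down; stops at +-1.25. Only one of the three, not always the same, is loose: it rocks either way on a stiff pivot (0.1 N m, about 3 N at 35 mm from it) and stays where left. Latched plates give about 0.03 rad (2 mm at the ends), then stop hard.
- nut: Steel hexagon nut, 34x30x16 mm, loose on the table just left of the box; origin at the middle of its underside. A bystander: leave it where it is.
- tube: Rusty square tube offcut, 30x75x30 mm, loose on the table just left of the box; origin at the middle of its underside. A bystander: leave it where it is.
- magnet: Flat red welding magnet, 70x70x16 mm, loose on the table well left of the box; origin at the middle of its underside. A bystander: leave it where it is.
- pipe: Rusty round pipe offcut standing upright, 43 mm across, 56 mm high, loose on the table left of the box; origin at the middle of its underside. A bystander: leave it where it is.
- pliers: Steel locking pliers, 219 mm long, 17 mm high, loose on the table left of the box; origin at the middle of its underside. A bystander: leave it where it is.

How it is judged:
By the outcome, as a careful person would: the job done as asked, in the order asked, and still so for the second after the job is handed in, with the robot touching nothing.
It also fails if it takes over 42 s, if anything falls off the work surface, if the arm or the gripper's body presses on something with over 40 N, if the wrist force passes 120 N, or if a joint passes its speed limit or range.

ROBOT

A 6-joint arm with a two-finger parallel gripper is mounted at the origin on a cart in front of the work surface, level with it; the furniture and walls round the work are solid. World frame = base frame: x ahead of the robot, y to its left, z up, the work surface at z = 0. Lengths are in m, angles in rad, forces in N, time in s.
With the tool pointing down it reaches from about 0.3 to 0.775 m from the base axis. Payload 14.6 kg.
Tool frame: the origin (TCP) lies on the centre line of the jaws, within the pads' length; the fingertips stand 19 mm ahead of it and the grasp point (between the pads) is the TCP; y points along the fingers, x is the direction in which the jaws open and shut, and the axes are right-handed (so a half turn about y gives the same grasp; the last joint's range is limited). The gripper opens to 94 mm and grips with 3 to 60 N. Pads are 16 mm wide; open, the fingers measure 119 mm over their backs; the gripper's body (75 mm by 177 mm) begins 78 mm behind the grasp point.
Start: joints at [-1.378, 0.3, 1.521, -0, 1.321, -0.067], TCP at [0.141, -0.532, 0.224] pointing down, gripper open.
Joint ranges: [-3.03, 3.03], [-0.79, 2.21], [0.23, 2.52], [-1.04, 4.18], [0, 3.07], [-2.55, 2.55]. Speed limits (rad/s): [2.22, 2.22, 2.57, 3.14, 3.14, 3.14].

INTERFACE

Orientations are given as [roll, pitch, yaw] about the fixed x, y, z axes, in that order (R = Rz(yaw) Ry(pitch) Rx(roll)).
In Python, from station import ctrl, optics gives the robot as it stands.
- The arm moves only by the tool jog_arm, never from a script. Its argument "targets" is a list of rows, each a list of 3 entries, a list of its own where there are three numbers: the finger opening in cm, from 0 to 9.4, then the shift along the tool's x, y, z in cm, then the turn about the tool's y in rad. A call has 1 to 10 rows; each row is the pose to reach, as a shift and turn from the pose commanded when the call began, along the tool's axes at that moment; what a row does not reach only later rows make up. A row lasts 1/10 s, in which the tool goes at most 50 mm and 8.59 degrees, less where a joint would pass 70% of its speed; a pose out of reach is approached as far as the arm can. A call with a gripper value outside its range is refused whole. The fingers move at their own pace and stop on an object; "grip_force" is the grip in N (left out, the last holds). Time passes only in rows, so rows that repeat a pose let the fingers close. It gives the time, the measured TCP pose, the force and the opening at its end, in the units of the state.
- ctrl.get_obs(): the state, without advancing time (a new reading comes with each control period).
- optics.camera(name): name is "scene" or "top" or "wrist"; returns a dict with "img" (480x640x3 uint8, red, green, blue), "range_z" (480x640 float32, m along the optical axis (not along the pixel's ray), 0 where there is no reading), "camera_matrix" (3x3 intrinsics, pixels), "k1" (the pictures are not rectified: a ray, as slopes to the right and down, at radius r is drawn at 1 + k1 r^2 times it, then the intrinsics apply), "world_to_cam" (4x4, takes a point from world to camera coordinates); the wrist camera has in their place "mount" (4x4, takes a point from camera to tool coordinates, whose origin is the TCP and whose axes are the tool frame's). Camera axes: x right, y up, looking along -z (the intrinsics and any distortion apply to the point x, -y, -z); pixel columns grow to the right and rows downward; lengths in m; the calibration is good to about 2 mm. A picture is of the moment at which its call begins: read the wrist's pose just before it.
- ctrl.hand_in(): hands the job in, once; it reports no verdict.
The state is a dict: "time_s": time; "qpos": joint angles; "joint_vel": joint speeds; "tau": joint torques, N m; "ee_pos": TCP position; "eef_rot": TCP orientation; "force": force on the tool from outside, world axes, zero at the start; "moment": the same for the moment, N m; "grip_width": finger opening in m.
Only numpy, scipy, OpenCV 4.12 (cv2) and the standard library are available. Lean on these libraries where they do the work, as an engineer would, in place of code of your own. Each camera call takes 0.05 s, during which the arm holds its last target. There are 200 camera calls.

## Working session

There is one attempt and no reset: what is moved stays moved. The work goes in short steps, Python scripts to look and compute and a tool call to move; the robot and the scene stay as the last step left them, time stands still between calls to the robot, and variables do not carry over. Pictures are saved under pics/ and viewed, about 8 in all and at most 12, crops included, and the job is handed in when it is done.

Besides the shell and the picture viewer there is one more tool, called in YAML: its name, and indented under it one key for each argument. jog_arm: Moves the arm, as the interface text tells. Its arguments: {"type":"object","properties":{"targets":{"type":"array","items":{"type":"array"}},"grip_force":{"type":"number"}},"required":["targets"]}

```bash
mkdir -p pics; ls
cat > h.py <<'E'
import numpy as np, cv2
from scipy.spatial.transform import Rotation as R
from station import ctrl, optics
def cloud(c, M=None):
    """world points per pixel from depth"""
    K=c["camera_matrix"];k1=c["k1"]
    v,u=np.mgrid[0:480,0:640].astype(float)
    D=np.array([k1,0,0,0,0],float)
    p=cv2.undistortPoints(np.stack([u.ravel(),v.ravel()],1)[:,None],np.array(K,float),D)[:,0]
    z=c["range_z"].ravel()
    P=np.stack([p[:,0]*z,-p[:,1]*z,-z],1)
    if M is None: M=np.linalg.inv(c["world_to_cam"])
    return (P@M[:3,:3].T+M[:3,3]).reshape(480,640,3), c["range_z"]>0
def save(n,img): cv2.imwrite("pics/"+n+".png",cv2.cvtColor(img,cv2.COLOR_RGB2BGR))
E
python3 - <<'E'
from h import *
o=ctrl.get_obs(); print({k:np.round(v,3) for k,v in o.items()})
for n in("scene","top"):
    c=optics.camera(n); save(n+"0",c["img"]); P,ok=cloud(c)
    np.savez("pics/%s0.npz"%n,P=P,ok=ok,img=c["img"])
    m=ok&(abs(P[...,2]-.1)<.012)&(P[...,0]>.2)
    q=P[m][:,:2].astype(np.float32); print(n,len(q),np.median(P[m],0),cv2.minAreaRect(q))
E
```

```text
pics
{'time_s': np.float64(0.0), 'qpos': array([-1.378,  0.3  ,  1.522, -0.   ,  1.321, -0.067]), 'joint_vel': array([-0.   ,  0.   ,  0.002,  0.001,  0.001, -0.   ]), 'tau': array([ 2.0000e-03, -5.3180e+01, -3.5273e+01,  7.1000e-02,  2.4000e-02,
       -0.0000e+00]), 'ee_pos': array([ 0.141, -0.531,  0.224]), 'eef_rot': array([-1.571e+00,  1.000e-03, -1.311e+00]), 'force': array([ 0.419,  0.196, -0.133]), 'moment': array([ 0.032, -0.025, -0.004]), 'grip_width': np.float64(0.094)}
scene 6266 [ 0.54245941 -0.24985192  0.09815983] ((0.6396176815032959, -0.03546297550201416), (0.6268353462219238, 1.2103875875473022), 12.813623428344727)
top 13189 [ 0.5297586  -0.24420645  0.09898593] ((0.7291938066482544, -0.02385842800140381), (0.7172040343284607, 1.275890827178955), 4.345058441162109)
```

View pics/top0.png

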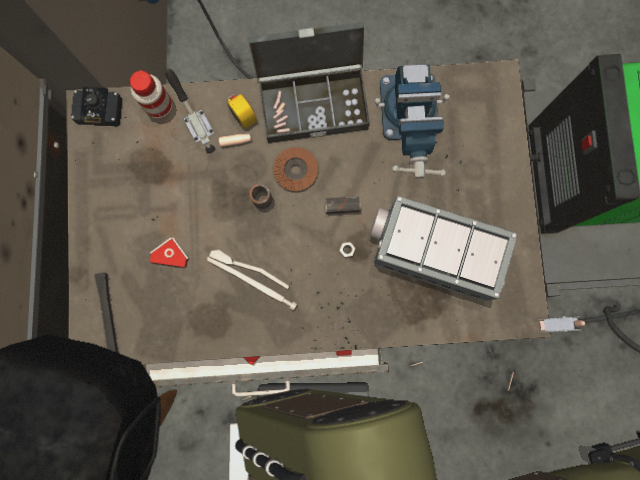

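View pics/scene0.png

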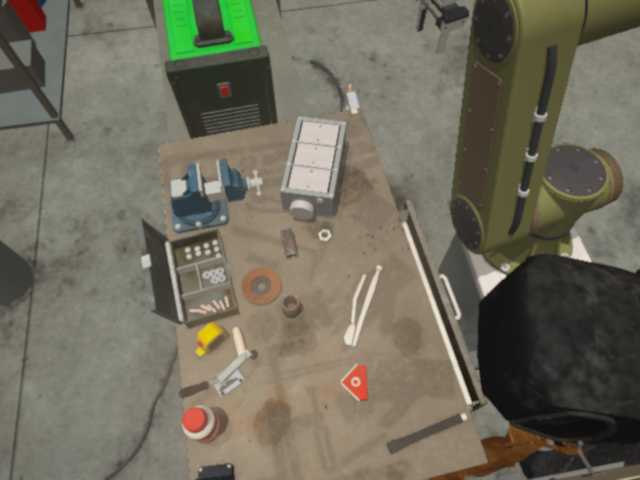

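Run:
```python
import numpy as np,cv2
for n in("top","scene"):
    d=np.load("pics/%s0.npz"%n);P=d["P"]
    m=(d["ok"]&(abs(P[...,2]-.1)<.008)).astype(np.uint8)
    k,l,s,c=cv2.connectedComponentsWithStats(m)
    for i in range(1,k):
        if s[i,4]>300:
            q=P[l==i]; print(n,s[i],q.mean(0).round(4),cv2.minAreaRect(q[:,:2].astype(np.float32)))
```

```text
top [  0   0  56  37 321] [0.9855 0.5618 0.0997] ((0.9848365187644958, 0.5631009340286255), (0.0519564263522625, 0.13473296165466309), 34.05852508544922)
top [253  43 111  21 578] [ 0.9146 -0.016   0.1001] ((0.9148042798042297, -0.016229309141635895), (0.016650812700390816, 0.23027607798576355), 4.747860431671143)
top [  21   76   18  266 1039] [0.5955 0.5503 0.1001] ((0.5994014143943787, 0.5496541261672974), (0.5437228083610535, 0.00865301676094532), 0.0051084947772324085)
top [ 377  196  141  103 8137] [ 0.5006 -0.2904  0.0991] ((0.501149594783783, -0.29007142782211304), (0.2531232535839081, 0.13924717903137207), 70.72801208496094)
scene [177  71  89  19 371] [ 0.7174 -0.6001  0.1001] ((0.718993604183197, -0.5990347862243652), (0.25550609827041626, 0.021185249090194702), 0.2853640615940094)
scene [ 280  116   66   84 3830] [ 0.5025 -0.2814  0.0983] ((0.5003186464309692, -0.2888140082359314), (0.2586230933666229, 0.13849587738513947), 70.948486328125)
```

jog_arm:
  targets:
    - [0, [-1, 0, 3.5], 0.06]
    - [0, [-2, 0, 7], 0.12]
    - [0, [-3, 0, 10.5], 0.2]
    - [0, [-4, 0, 14], 0.28]
    - [0, [-5, 0, 17.5], 0.36]
    - [0, [-6, 0, 21], 0.44]
    - [0, [-7, 0, 24.5], 0.52]
    - [0, [-8, 2, 28], 0.595]
    - [0, [-9, 4, 31], 0.595]
    - [0, [-9.9, 6, 33.6], 0.595]
  grip_force: 10

```text
time_s: 1.1
ee_pos: [0.4417, -0.3483, 0.1634]
eef_rot: [-1.571, 0.0, -1.905]
force: [-0.3, -0.9, -0.8]
grip_width: 0.0174
```

jog_arm:
  targets:
    - [0, [0, 1, 0], 0]
    - [0, [0, 2, 0], 0]
    - [0, [0, 2.5, 0], 0]
    - [0, [0, 2.5, 0], 0]

```text
time_s: 1.5
ee_pos: [0.4398, -0.3501, 0.1392]
eef_rot: [-1.571, 0.0, -1.907]
force: [-0.9, 0.2, 0.0]
grip_width: 0.0005
```

```bash
cat >> h.py <<'E'
C=np.array([.5007,-.2895]); a=np.radians(-19.2); BX=np.array([np.cos(a),np.sin(a)]); BY=np.array([-BX[1],BX[0]])
def tcp():
    o=ctrl.get_obs(); d=o["ee_pos"][:2]-C
    print("box xy mm",(d@BX*1e3).round(1),(d@BY*1e3).round(1),"tip z",round(o["ee_pos"][2]*1e3-19,1),"F",o["force"].round(2),"w",o["grip_width"].round(4))
    return o
E
python3 - <<'E'
from h import *
o=tcp()
c=optics.camera("wrist");save("w1",c["img"])
T=np.eye(4);T[:3,:3]=R.from_euler("xyz",o["eef_rot"]).as_matrix();T[:3,3]=o["ee_pos"]
P,ok=cloud(c,T@c["mount"])
m=ok&(abs(P[...,2]-.1)<.006)
print(m.sum(),np.median(P[m],0),cv2.minAreaRect(P[m][:,:2].astype(np.float32)))
E
```

```text
Traceback (most recent call last):
  File "h.py", line 18, in tcp
    print("box xy mm",(d@BX*1e3).round(1),(d@BY*1e3).round(1),"tip z",round(o["ee_pos"][2]*1e3-19,1),"F",o["force"].round(2),"w",o["grip_width"].round(4))
                                                                                                                                 ^^^^^^^^^^^^^^^^^^^^^
AttributeError: 'float' object has no attribute 'round'
```

```bash
sed -i 's/o\["grip_width"\].round(4)/round(o["grip_width"],4)/' h.py
python3 - <<'E'
from h import *
o=tcp()
c=optics.camera("wrist");save("w1",c["img"])
T=np.eye(4);T[:3,:3]=R.from_euler("xyz",o["eef_rot"]).as_matrix();T[:3,3]=o["ee_pos"]
P,ok=cloud(c,T@c["mount"])
m=ok&(abs(P[...,2]-.1)<.006)
print(m.sum(),np.median(P[m],0),cv2.minAreaRect(P[m][:,:2].astype(np.float32)))
E
```

```text
box xy mm -37.6 -77.2 tip z 120.2 F [-0.94  0.16  0.05] w 0.0005
98177 [ 0.50158566 -0.31089625  0.09940295] ((0.4988677203655243, -0.3014056980609894), (0.22950415313243866, 0.13766735792160034), 70.79387664794922)
```

View pics/w1.png

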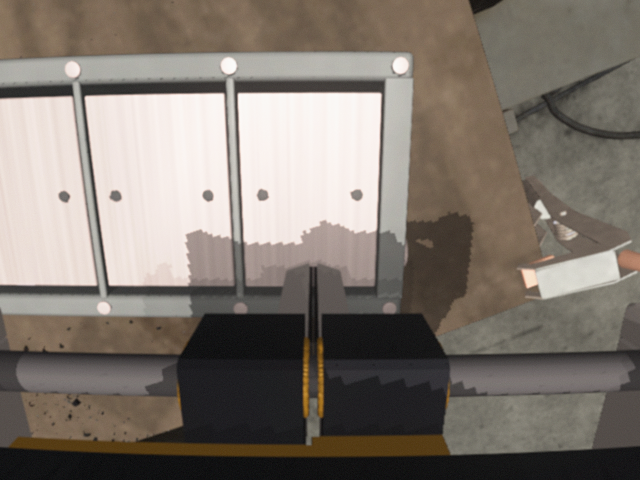

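The wrist view shows the closed fingertips (about px 313, 270) over the front half of the right plate (cols 238–380, rows 92–288), with its front rim at row about 300. I'm lowering to probe.

jog_arm:
  targets:
    - [0, [0, 1, 0], 0]
    - [0, [0, 1.9, 0], 0]
    - [0, [0, 2.1, 0], 0]
    - [0, [0, 2.1, 0], 0]

```text
time_s: 1.95
ee_pos: [0.4404, -0.3495, 0.118]
eef_rot: [-1.572, 0.0, -1.906]
force: [0.4, -0.2, 0.5]
grip_width: 0.0006
```

jog_arm:
  targets:
    - [0, [0, 0.1, 0], 0]
    - [0, [0, 0.2, 0], 0]
    - [0, [0, 0.2, 0], 0]

```text
time_s: 2.25
ee_pos: [0.4407, -0.3496, 0.1171]
eef_rot: [-1.57, -0.0, -1.906]
force: [-2.2, 1.3, 5.7]
grip_width: 0.0006
```

jog_arm:
  targets:
    - [0, [0, 0.1, 0], 0]
    - [0, [0, 0.1, 0], 0]

```text
time_s: 2.45
ee_pos: [0.4408, -0.3497, 0.117]
eef_rot: [-1.57, -0.001, -1.906]
force: [-4.2, 4.4, 15.3]
grip_width: 0.0006
```

15 N with no travel means the right plate is latched. Next is the middle one.

jog_arm:
  targets:
    - [0, [0, -1, 0], 0]
    - [0, [0, -2, 0], 0]
    - [0, [-3.8, -2, 0], 0]
    - [0, [-7.5, -2, 0], 0]
    - [0, [-7.5, -1, 0], 0]
    - [0, [-7.5, -0.3, 0], 0]
    - [0, [-7.5, -0.3, 0], 0]

```text
time_s: 3.15
ee_pos: [0.4649, -0.2791, 0.1177]
eef_rot: [-1.572, 0.0, -1.906]
force: [0.3, 0.0, -0.2]
grip_width: 0.0007
```

jog_arm:
  targets:
    - [0, [0, 0.1, 0], 0]
    - [0, [0, 0.2, 0], 0]
    - [0, [0, 0.2, 0], 0]

```text
time_s: 3.45
ee_pos: [0.4651, -0.2794, 0.1167]
eef_rot: [-1.57, -0.0, -1.907]
force: [-0.8, -1.5, 1.9]
grip_width: 0.0006
```

jog_arm:
  targets:
    - [0, [0, 0.1, 0], 0]
    - [0, [0, 0.1, 0], 0]

```text
time_s: 3.65
ee_pos: [0.4653, -0.279, 0.1156]
eef_rot: [-1.57, -0.0, -1.906]
force: [-1.2, -1.7, 2.6]
grip_width: 0.0004
```

jog_arm:
  targets:
    - [0, [0, 0.1, 0], 0]
    - [0, [0, 0.1, 0], 0]

```text
time_s: 3.85
ee_pos: [0.4653, -0.2788, 0.1145]
eef_rot: [-1.57, -0.0, -1.906]
force: [-0.2, -2.0, 2.7]
grip_width: 0.0005
```

The middle plate gives at a steady 2.7 N well past the latched play, so it is the loose one. I'm pushing it open, drawing inward as it tilts.

jog_arm:
  targets:
    - [0, [0, 0.4, 0], 0]
    - [0, [0, 0.8, 0], 0]
    - [0, [0, 1.2, 0], 0]
    - [0, [0, 1.7, 0], 0]
    - [0, [0, 2.2, 0.1], 0]
    - [0, [0, 2.6, 0.2], 0]
    - [0, [0, 3.0, 0.4], 0]
    - [0, [0, 3.0, 0.4], 0]

```text
time_s: 4.65
ee_pos: [0.4688, -0.2798, 0.0835]
eef_rot: [-1.572, 0.0, -1.906]
force: [0.2, -0.1, 0.9]
grip_width: 0.0003
```

```bash
python3 -c "
from h import *
tcp()"
```

```text
box xy mm -33.3 -1.4 tip z 64.5 F [ 0.17 -0.14  0.86] w 0.0003
```

jog_arm:
  targets:
    - [0, [0, 0.2, 0.2], 0]
    - [0, [0, 0.4, 0.4], 0]
    - [0, [0, 0.6, 0.6], 0]
    - [0, [0, 0.7, 0.8], 0]
    - [0, [0, 0.7, 0.8], 0]

```text
time_s: 5.15
ee_pos: [0.4767, -0.2827, 0.0773]
eef_rot: [-1.571, 0.0, -1.906]
force: [-1.2, -0.2, 0.5]
grip_width: 0.0008
```

Run:
```python
from h import *
tcp()
c=optics.camera("scene");P,ok=cloud(c); save("s2",cv2.resize(c["img"][90:230,240:400],None,fx=4,fy=4))
```

```text
box xy mm -24.8 -1.5 tip z 58.3 F [-1.21 -0.22  0.51] w 0.0008
```

View pics/s2.png

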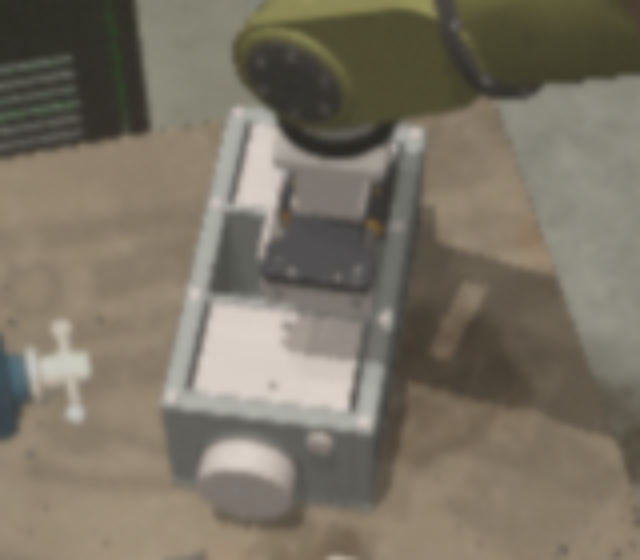

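The middle opening (about px 240, 250) now shows a dark interior, with the plate up beside the hand. I'm backing off outward, then up and away.

jog_arm:
  targets:
    - [0, [0, 0, -0.5], 0]
    - [0, [0, 0, -0.9], 0]
    - [0, [0, -2, -0.9], 0]
    - [0, [0, -5, -0.9], 0]
    - [0, [0, -9, -0.9], 0]
    - [0, [0, -13, -0.9], 0]
    - [0, [0, -16, -3], 0]
    - [0, [4, -16, -7], 0]
    - [0, [8, -16, -10], 0]
    - [0, [12, -16, -11], 0]

```text
time_s: 6.2
ee_pos: [0.3311, -0.3596, 0.2381]
eef_rot: [-1.57, -0.001, -1.905]
force: [-0.2, 0.0, -0.1]
grip_width: 0.0005
```

jog_arm:
  targets:
    - [0, [4, 0, -1], 0]
    - [0, [8, 0, -2], 0]
    - [0, [8, 0, -2], 0]

```text
time_s: 6.5
ee_pos: [0.2853, -0.4313, 0.2371]
eef_rot: [-1.571, -0.0, -1.91]
force: [-0.5, 0.3, -0.3]
grip_width: 0.0001
```

Run:
```python
from h import *
tcp()
im=[]
for n in("top","scene"):
    c=optics.camera(n);P,ok=cloud(c)
    d=P[...,:2]-C; x=d@BX; y=d@BY
    im.append(cv2.resize(c["img"][180:320,350:540] if n=="top" else c["img"][90:230,250:440],(780//2,290)))
    for y0 in(.076,0,-.076):
        m=ok&(abs(x)<.05)&(abs(y-y0)<.03)&(P[...,2]<.2)
        A=np.c_[x[m],np.ones(m.sum())]; z=P[...,2][m]
        print(n,y0,m.sum(),"slope deg",np.degrees(np.arctan(np.linalg.lstsq(A,z,rcond=None)[0][0])).round(2),"z pct",np.percentile(z,[2,50,98]).round(4))
        if y0==0:
            h=m&(P[...,2]>.103); print(" raised pts x,z",np.c_[x[h],P[...,2][h]].round(3)[::max(1,h.sum()//12)].tolist())
save("fin",np.hstack(im))
```

```text
box xy mm -156.8 -204.8 tip z 218.1 F [-0.45  0.27 -0.3 ] w 0.0001
top 0.076 1533 slope deg 4.25 z pct [0.0643 0.099  0.104 ]
top 0 1228 slope deg 64.63 z pct [0.0119 0.0808 0.144 ]
 raised pts x,z [[0.02, 0.143], [0.019, 0.142], [0.015, 0.145], [0.008, 0.119], [0.008, 0.122], [0.007, 0.123], [0.006, 0.114], [0.005, 0.107], [0.004, 0.113], [0.006, 0.112], [0.008, 0.12], [0.004, 0.112], [0.002, 0.103]]
top -0.076 1586 slope deg 5.36 z pct [0.0644 0.0989 0.1042]
scene 0.076 740 slope deg 3.07 z pct [0.0711 0.0983 0.1026]
scene 0 340 slope deg 55.58 z pct [0.0138 0.1026 0.1445]
 raised pts x,z [[0.017, 0.145], [0.017, 0.141], [0.008, 0.126], [0.008, 0.122], [0.014, 0.138], [0.007, 0.119], [0.014, 0.143], [0.003, 0.112], [0.014, 0.139], [0.006, 0.119], [0.005, 0.12], [0.0, 0.109]]
scene -0.076 605 slope deg 3.87 z pct [0.0916 0.0979 0.1023]
```

View pics/fin.png

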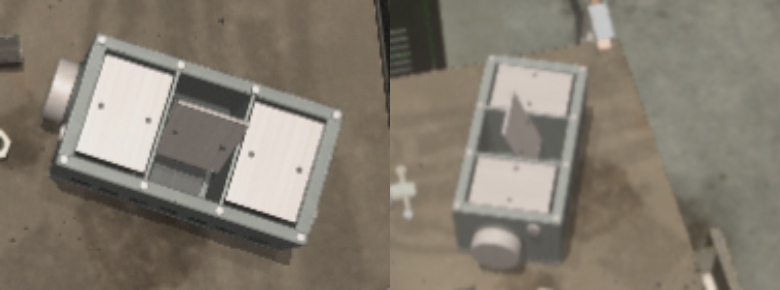

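The middle plate stands steeply open: its raised end is at box x ≈ 18 mm, z ≈ 144 mm, so about 68°. Both neighbours are shut, and the hand is clear.

```bash
python3 -c "
from h import *
print(ctrl.hand_in())"
```

```text
the job is handed in; nothing more can be done
None
```

The middle plate was the loose one. It now stands open at about 65–68°, the hand is well clear, and the job is handed in at about 6.6 s.

- **Finding it:** The right plate stopped hard, reaching about 15 N with no further travel, so I left it as latched. The middle plate gave steadily at about 2.7 N, so I pushed its front end down into the box. I did not press the left plate, since only one is loose and it was already found.
- **Open plate:** The depth points of its raised end fit about 65–68° in both cameras. One whole-opening fit from the scene camera read 56°; it includes points from inside the box, so I trust it less.
- **Latched plates:** Both look shut in the last pictures, with a median height of 98–99 mm. Their line fits read 3–5° of tilt. I put that down to points picked up in the gaps at the plate edges, and did not refit without them.
- **Loose things:** The arm never went near them. I did not re-measure their positions.

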